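# Drive the wedge in the wedge vise

### The job

The aluminium block lies loose in the small wooden wedge vise. Take the tapered wooden wedge from the table (not the straight bar or the fid), put it thin end first into the gap between the fixed cheek and the sliding jaw, and tap or push its thick end firmly along the gap until the jaw clamps the block tight; then take the hand away.

Things in the scene. Friction and masses are not known exactly. Their poses are not given: they have to be found in the camera images.
- jig: Wedge vise: fixed plywood board x -85..40, y -85..42 mm, 12 mm thick. Origin: on the table, below the gap's middle; x: driving direction; y: from jaw to cheek. On it: cheek (12 mm high, x -25..25 mm, face y = 9.8 mm - 0.1x), the gap (mouth at x = -25 mm, narrowing 1 in 5 to +x), jaw, block, stop rail (16 mm high, face y = -62 mm). The board before the mouth is bare.
- jaw: Sliding jaw, wood, 50 x 30 x 12 mm, slides only along the vise's y, friction 1 N. Axes as the vise's, origin on the board's top; tapered face at y = 15.2 mm + 0.1x, flat back at y = -15 mm. In the vise's frame its origin starts at y = -20 to -22 mm and is at -25 mm when the block is clamped. At first the gap is 20 to 22 mm wide at the mouth, 10 to 12 mm at the far end.
- block: Aluminium layout block 70 x 22 x 18 mm with two dark holes, lying loose on the board between jaw and stop rail, length along the gap. Origin: centre of its underside; y along its length. It stays there and gets clamped: a push of 12 to 20 N on the wedge's end makes it tight; the wedge then stays by friction, its centre near x = -7 mm, y = 0 of the vise.
- wedge_mid (a point): Centre of the loose pale wood wedge: 80 mm long, 36 high (lying on the table as it shall lie in the vise), 28 thick at one end, 12 at the other, 20 mid-way; 40 g. x: to the thin end, z up. Grip across the thickness in the upper 20 mm: it stands 24 mm above cheek and jaw. It fits down into the gap until its thin end is 15 mm inside the mouth (2 mm room each side); then push its end along.

How it is judged:
At the end, for the whole second after the job is handed in: Left alone, the jaw presses the block with over 2 N; the wedge lies in the gap, upright and in line within 10 degrees, its centre within 10 mm of the gap's line and from 15 mm short to 25 mm past its tight place, under 10 mm above the board; the block lies on the board (contact force between jaw and block above 2 N and x of wedge_mid in the frame of jig between -0.022 and 0.018 m and y of wedge_mid in the frame of jig between -0.01 and 0.01 m and z of wedge_mid in the frame of jig below 0.04 m and angle between the x axis of wedge_mid and the x axis of jig, either way round below 0.17 rad and angle between wedge_mid's own z axis and vertical below 0.17 rad and z of block in the frame of jig below 0.018 m); the robot touches nothing.
It also fails if it takes over 45 s, if anything falls off the work surface, if the arm or the gripper's body presses on something with over 40 N, if the wrist force passes 120 N, or if a joint passes its speed limit or range.

### The arm

A 7-joint arm with a two-finger parallel gripper is mounted at the origin on a cart in front of the work surface, level with it; the furniture and walls round the work are solid. World frame = base frame: x ahead of the robot, y to its left, z up, the work surface at z = 0. Lengths are in m, angles in rad, forces in N, time in s.
With the tool pointing down it reaches from about 0.4 to 0.85 m from the base axis. Payload 10.4 kg.
Tool frame: the origin (TCP) lies on the centre line of the jaws, within the pads' length; the fingertips stand 11 mm ahead of it and the grasp point (between the pads) lies 8 mm behind it; z points along the fingers, y is the line along which they close (so a half turn about z gives the same grasp; the last joint's range is limited). The gripper opens to 87 mm and grips with 3 to 60 N. Pads are 19 mm wide; open, the fingers measure 117 mm over their backs; the gripper's body (75 mm by 190 mm) begins 51 mm behind the grasp point.
Start: joints at [-1.149, 0.332, -0.065, 1.46, 0.022, 1.35, -0.088], TCP at [0.269, 0.564, 0.234] pointing down, gripper open.
Joint ranges: [-2.6, 2.6], [-0.5, 2.12], [-1.47, 1.34], [0.16, 2.42], [-1.27, 4.41], [0.06, 2.06], [-2.6, 2.6]. Speed limits (rad/s): [2.22, 2.22, 2.79, 2.79, 3.14, 3.14, 3.14].

### API

Orientations are given as a unit quaternion [x, y, z, w].
In Python, from bench import r gives the robot as it stands.
- The arm moves only by the shell command python3 -m pendant 'ROWS' [OPENING] [FORCE]. ROWS is JSON, a list of rows, each a list of 4 numbers: the shift along the tool's x, y, z in m, then the turn about the tool's z in rad. A call has 1 to 8 rows; each row shifts and turns the commanded pose from where the row before left it, along the tool's axes as they then stand; what a row does not reach is not made up. A row lasts 1/12 s, in which the tool goes at most 41.7 mm and 7.16 degrees, less where a joint would pass 70% of its speed; a pose out of reach is approached as far as the arm can. A call with a gripper value outside its range is refused whole. OPENING is the opening, from 0 (shut) to 1 (fully open), set as the call begins (- or left out, the last holds). The fingers move at their own pace and stop on an object; FORCE is the grip in N (left out, the last holds). Time passes only in rows, so rows that do not move let the fingers close. It gives the time, the measured TCP pose, the force, the opening and the grip force at its end, in the units of the state.
- r.read_state(): the state, without advancing time (a new reading comes with each control period).
- r.camera(name): name is "scene" or "top"; returns a dict with "img" (384x512x3 uint8, red, green, blue), "camera_matrix" (3x3 intrinsics, pixels), "xyz" and "attitude" of the camera in the world. Camera axes: x right, y down, z forward; pixel columns grow to the right and rows downward; lengths in m; the calibration is good to about 2 mm. A picture is of the moment at which its call begins. There is no depth.
- r.close_job(): hands the job in; it is judged then, once.
Trained networks look in the newest picture that a camera, given by its name, has taken for a name from the list of things; names that differ only in an ending like _2 or _b are one class to them, and where a whole thing is asked for, a point or a joint stands for the part that bears it (a point fixed in the world has none). Each returns a list of dicts, best first, with "score" (0 to 1); they miss things now and then, are a little off and sometimes report something else, mostly with a low value. They report only what shows in the picture. A call takes as long as a camera call.
- r.outline_of(thing, camera): "mask" (384x512 bool, what is visible of it) and "bbox" ([centre column, centre row, width, height] in pixels, round what is visible of it).
The state is a dict: "time": time; "joint_positions": joint angles; "joint_vel": joint speeds; "joint_torque": joint torques, N m; "ee_pos": TCP position; "eef_rot": TCP orientation; "ft_force": force on the tool from outside, world axes, zero at the start; "torque": the same for the moment, N m; "width": finger opening in m; "grip_force": force on a finger pad.
Only numpy, scipy, OpenCV 4.12 (cv2) and the standard library are available. Lean on these libraries where they do the work, as an engineer would, in place of code of your own. Each camera call takes 0.05 s, during which the arm holds its last target. There are 200 camera calls.

## Working session

There is one attempt and no reset: what is moved stays moved. The work goes in short steps, Python scripts to look and compute and a shell command to move; the robot and the scene stay as the last step left them, time stands still between calls to the robot, and variables do not carry over. Pictures are saved under pics/ and viewed, at most 10 in all, crops included, and the job is handed in when it is done.

```bash
mkdir -p pics; ls
python3 - <<'E'
from bench import r
import cv2,numpy as np
s=r.read_state();print(s['time'],s['ee_pos'],s['eef_rot'],s['width'],s['ft_force'])
for c in('scene','top'):
    d=r.camera(c);print(c,d['camera_matrix'],d['xyz'],d['attitude'])
    im=d['img'][:,:,::-1].copy()
    for t in('jig','jaw','block','wedge_mid'):
        for o in r.outline_of(t,c)[:2]:
            print(t,round(o['score'],2),np.round(o['bbox']))
    cv2.imwrite(f'pics/{c}0.png',im)
E
```

```text
pics
0.0 [0.26876354 0.56385502 0.23277247] [ 2.20544641e-01  9.75376631e-01 -6.88668170e-04 -1.17486508e-04] 0.08719505563749876 [ 0.3702742  -0.00763673  0.4654169 ]
scene [[357.21890957   0.         257.373314  ]
 [  0.         357.21890957 190.13136476]
 [  0.           0.           1.        ]] [ 0.11220343 -0.69566818  0.39039578] [ 0.80066175 -0.23296187  0.15247396 -0.53049149]
jig 0.58 [245. 200.  69.  34.]
jaw 0.52 [238. 196.  14.  10.]
block 0.69 [248. 192.  17.  15.]
wedge_mid 0.88 [315. 220.  37.  24.]
top [[450.15625289   0.         259.22646912]
 [  0.         450.15625289 193.80034413]
 [  0.           0.           1.        ]] [ 0.46483604 -0.05410129  0.89567363] [-0.70576795  0.70730937 -0.02085123  0.03420928]
jig 0.72 [228. 198.  66.  65.]
jaw 0.96 [215. 200.  25.  14.]
wedge_mid 0.77 [324. 161.  19.  41.]
```

Run:
```python
import cv2
a=cv2.imread('pics/top0.png');cv2.imwrite('pics/t1.png',cv2.resize(a[110:270,160:370],None,fx=3.7,fy=3.7,interpolation=cv2.INTER_CUBIC))
a=cv2.imread('pics/scene0.png');cv2.imwrite('pics/s1.png',cv2.resize(a[140:290,170:370],None,fx=4,fy=4,interpolation=cv2.INTER_CUBIC))
```

```text
(no output)
```

View pics/t1.png

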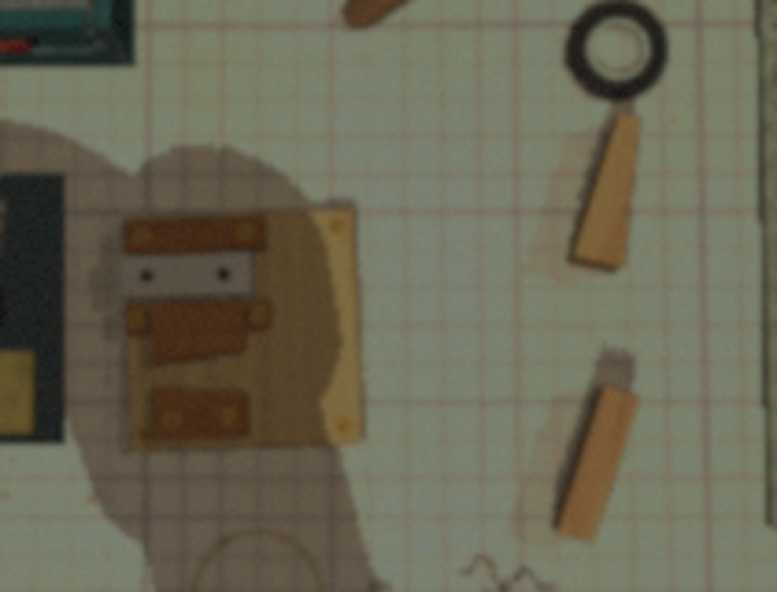

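View pics/s1.png

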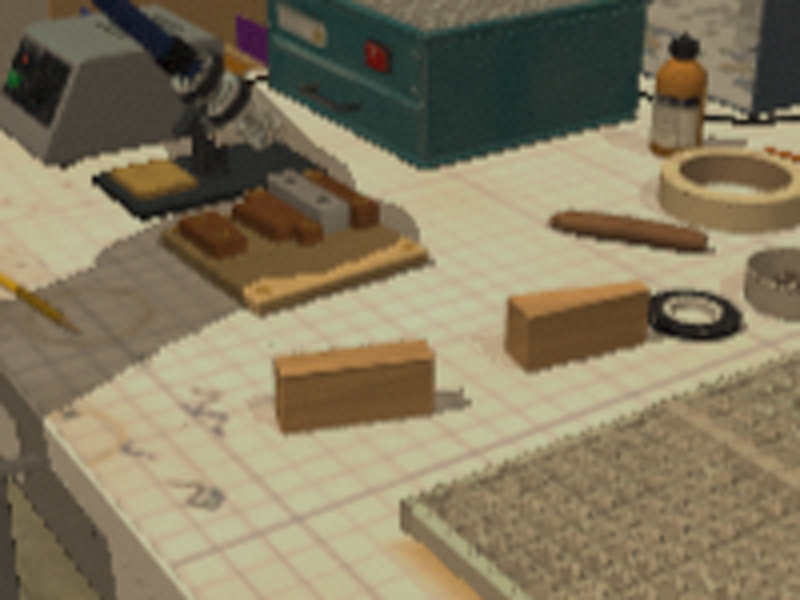

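Top: the wedge is at crop (605,190) with its thin end up, its tip against a tape ring. The vise's gap is near (200,375), with the mouth on the right, so the driving direction is image left. The bar is at (597,462). The scene view agrees: wedge at (580,320), vise at (290,245).

```bash
cat > h.py <<'E'
import numpy as np, cv2
from scipy.spatial.transform import Rotation as R
from scipy.optimize import least_squares
from bench import r
def cam(d): return d['camera_matrix'],np.array(d['xyz']),R.from_quat(d['attitude']).as_matrix()
def proj(P,c):
    K,t,M=c; q=(np.atleast_2d(P)-t)@M@K.T
    return q[:,:2]/q[:,2:]
def tri(p1,c1,p2,c2):
    P=[c[0]@np.c_[c[2].T,-c[2].T@c[1]] for c in(c1,c2)]
    X=cv2.triangulatePoints(P[0],P[1],np.array(p1,float).reshape(2,1),np.array(p2,float).reshape(2,1))[:,0]
    return X[:3]/X[3]
def onz(p,z,c):
    K,t,M=c; v=M@np.linalg.solve(K,[p[0],p[1],1]); return t+v*(z-t[2])/v[2]
T=lambda x,y:((x+.5)/3.7-.5+160,(y+.5)/3.7-.5+110)
S=lambda x,y:((x+.5)/4-.5+170,(y+.5)/4-.5+140)
def pts(m,x,y,yaw,z0=0):
    c,s=np.cos(yaw),np.sin(yaw); m=np.array(m,float)
    return np.c_[x+c*m[:,0]-s*m[:,1],y+s*m[:,0]+c*m[:,1],m[:,2]+z0]
E
cat > fit.py <<'E'
from h import *
ct=cam(r.camera('top'));cs=cam(r.camera('scene'))
print('thickR',tri(T(618,270),ct,S(528,310),cs),'thinR',tri(T(638,113),ct,S(648,285),cs),'bc',tri(T(365,443),ct,S(262,305),cs),tri(T(355,205),ct,S(432,254),cs))
def fit(mt,pt,ms,ps,x0,n):
    def f(v):
        a=(proj(pts(mt,*v),ct)-[T(*p) for p in pt]).ravel()
        b=(proj(pts(ms,*v),cs)-[S(*p) for p in ps]).ravel()
        return np.r_[a,b]
    o=least_squares(f,x0,loss='soft_l1');print(n,np.round(o.x,4));print(np.round(o.fun if 0 else f(o.x),1).reshape(-1,2).tolist());return o.x
w=lambda x,y:(x,y,.036)
fit([w(.04,.006),w(.04,-.006),w(-.04,-.014),w(-.04,.014)],[(616,112),(638,113),(618,270),(572,262)],
    [w(-.04,-.014),w(.04,-.006),w(-.04,.014),(-.04,-.014,0)],[(528,310),(648,285),(507,298),(528,368)],[.53,-.2,0,0],'wedge')
fit([(-.085,.042,.012),(-.085,-.085,.012),(.04,.042,.012),(-.025,.0123,.024),(.025,.0073,.024)],[(365,443),(355,205),(125,450),(250,392),(155,388)],
    [(-.085,.042,.012),(-.085,-.085,.012),(.04,.042,.012)],[(262,305),(432,254),(163,235)],[.45,.03,1.57,0],'jig')
E
python3 fit.py
```

```text
thickR [ 0.55429526 -0.16782276  0.037247  ] thinR [ 0.63515401 -0.17842498  0.03544508] bc [ 0.46489827 -0.03590914  0.00843445] [ 0.5919447  -0.03035261  0.00702952]
wedge [ 0.5962 -0.1649 -0.1967  0.0006]
[[-0.1, -0.5], [0.1, 0.4], [2.0, -0.7], [0.0, -1.3], [-0.4, 1.0], [-0.0, -0.4], [-1.0, -1.5], [-1.1, 1.2]]
jig [ 0.5033  0.0509  1.6099 -0.0044]
[[0.1, -0.3], [0.2, 0.0], [1.6, 0.4], [-0.3, -0.6], [-0.3, -1.0], [-0.8, 0.3], [-0.3, -0.1], [-0.9, -0.2]]
```

```bash
M='[[-0.0247,-0.0218,0,0],[-0.0247,-0.0218,0,0],[-0.0247,-0.0218,0,0],[-0.0247,-0.0218,0,0],[-0.0247,-0.0218,0,0],[-0.0247,-0.0218,0,0],[-0.0247,-0.0218,0,0],[-0.0247,-0.0218,0,0]]' ; true
python3 -m pendant '[[-0.0247,-0.0218,0,0],[-0.0247,-0.0218,0,0],[-0.0247,-0.0218,0,0],[-0.0247,-0.0218,0,0],[-0.0247,-0.0218,0,0],[-0.0247,-0.0218,0,0],[-0.0247,-0.0218,0,0],[-0.0247,-0.0218,0,0]]' 0.6 40
```

```text
time: 1.27
ee_pos: [0.3726, 0.3202, 0.2338]
eef_rot: [0.221, 0.975, 0.0, 0.0]
ft_force: [0.6, -0.9, 0.0]
width: 0.0531
grip_force: 0.0
```

```bash
python3 -m pendant '[[-0.0247,-0.0218,0,0],[-0.0247,-0.0218,0,0],[-0.0247,-0.0218,0,0],[-0.0247,-0.0218,0,0],[-0.0247,-0.0218,0,0],[-0.0247,-0.0218,0,0],[-0.0247,-0.0218,0,0],[-0.0247,-0.0218,0,0]]'
```

```text
time: 1.93
ee_pos: [0.476, 0.0777, 0.2339]
eef_rot: [0.221, 0.975, 0.0, 0.0]
ft_force: [1.0, 0.1, -0.2]
width: 0.0521
grip_force: 0.0
```

```bash
python3 -m pendant '[[-0.0247,-0.0218,0,0],[-0.0247,-0.0218,0,0],[-0.0247,-0.0218,0,0],[-0.0247,-0.0218,0,0],[-0.0247,-0.0218,0,0],[-0.0247,-0.0218,0,0],[-0.0247,-0.0218,0,0],[-0.0247,-0.0218,0,0]]'
```

```text
time: 2.6
ee_pos: [0.5795, -0.1645, 0.2337]
eef_rot: [0.22, 0.975, 0.0, 0.0]
ft_force: [1.1, 1.0, 1.3]
width: 0.0523
grip_force: 0.0
```

```bash
python3 -m pendant '[[0,0,0,0.12],[0,0,0,0.12],[0,0,0,0.12],[0,0,0,0.12],[0,0,0,0.12],[0,0,0,0.12],[0,0,0,0.12],[0,0,0,0.12]]'
python3 -c "
from bench import r;print(r.read_state()['joint_positions'])"
```

```text
time: 3.27
ee_pos: [0.5789, -0.163, 0.2336]
eef_rot: [0.648, 0.761, 0.0, -0.0]
ft_force: [0.4, 0.0, 0.0]
width: 0.0526
grip_force: 0.0
[-0.37960689  0.3288313   0.72909643  1.56074763 -0.22323173  1.33728815
  0.53492721]
```

```bash
python3 -m pendant '[[0,0,0,0.121],[0,0,0,0.121],[0,0,0,0.121],[0,0,0,0.121],[0,0,0,0.121],[0,0,0,0.121],[0,0,0,0.121],[0,0,0,0.121]]'
```

```text
time: 3.93
ee_pos: [0.579, -0.163, 0.2336]
eef_rot: [0.928, 0.372, 0.0, -0.0]
ft_force: [-0.0, 0.2, -0.3]
width: 0.0525
grip_force: 0.0
```

```bash
python3 -m pendant '[[0,0,0,0.121],[0,0,0,0.121],[0,0,0,0.121],[0,0,0,0.121],[0,0,0,0.121],[0,0,0,0.121],[0,0,0,0.121],[0,0,0,0.118]]'
python3 - <<'E'
from h import *
s=r.read_state();print(np.round(s['joint_positions'],2));M=R.from_quat(s['eef_rot']).as_matrix()
print(M.round(3).tolist(),s['ee_pos'])
d=r.camera('top');cv2.imwrite('pics/t2.png',cv2.resize(d['img'][100:250,260:380,::-1],None,fx=4,fy=4,interpolation=cv2.INTER_CUBIC))
d=r.camera('scene');cv2.imwrite('pics/s2.png',cv2.resize(d['img'][140:290,220:420,::-1],None,fx=4,fy=4,interpolation=cv2.INTER_CUBIC))
E
```

```text
time: 4.6
ee_pos: [0.579, -0.1629, 0.2336]
eef_rot: [0.995, -0.101, 0.0, -0.0]
ft_force: [-0.2, -1.1, -0.9]
width: 0.0524
grip_force: 0.0
[-0.63  0.45  1.11  1.57 -0.41  1.37 -1.25]
[[0.98, -0.2, 0.0], [-0.2, -0.98, 0.0], [0.0, -0.0, -1.0]] [ 0.57902493 -0.16292558  0.23361739]
```

```bash
python3 -m pendant '[[0,0,0.03,0],[0,0,0.03,0],[0,0,0.03,0],[0,0,0.03,0],[0,0,0.03,0],[0,0,0.025,0],[0,0,0.018,0],[0,0,0.01,0]]'
python3 - <<'E'
from h import *
d=r.camera('scene');cv2.imwrite('pics/s3.png',cv2.resize(d['img'][150:270,240:400,::-1],None,fx=5,fy=5,interpolation=cv2.INTER_CUBIC))
E
```

```text
time: 5.37
ee_pos: [0.5778, -0.1626, 0.0282]
eef_rot: [0.995, -0.096, -0.001, -0.0]
ft_force: [-0.2, -0.7, 0.0]
width: 0.052
grip_force: 0.0
```

View pics/s3.png

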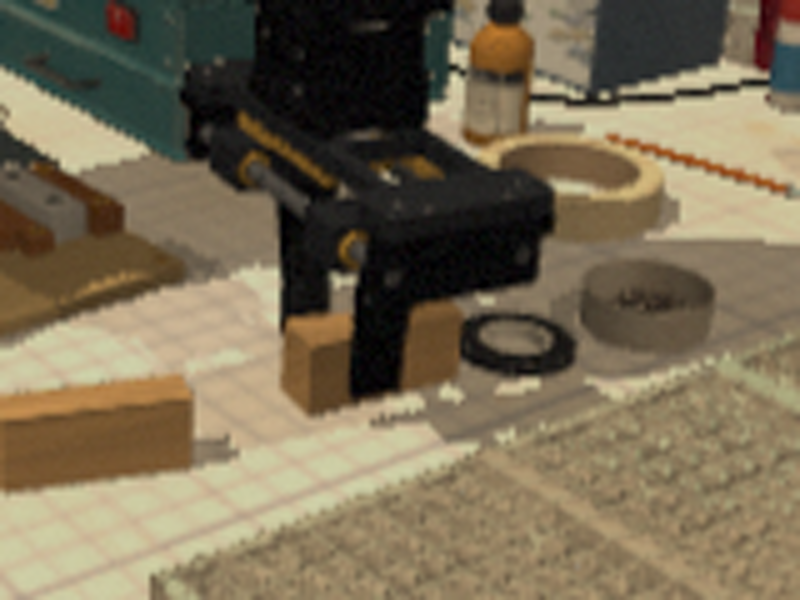

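The fingers straddle the wedge at about (380,360), behind its middle. I'm closing them now.

```bash
python3 -m pendant '[[0,0,-0.002,0],[0,0,0,0],[0,0,0,0],[0,0,0,0],[0,0,0,0],[0,0,0,0]]' 0.1 45
```

```text
time: 5.92
ee_pos: [0.5793, -0.1633, 0.0332]
eef_rot: [0.995, -0.098, 0.001, -0.0]
ft_force: [-0.5, 0.4, 4.6]
width: 0.0235
grip_force: 44.7
```

```bash
python3 -m pendant '[[0,0,-0.01,0],[0,0,-0.02,0],[0,0,-0.025,0],[0,0,-0.025,0],[0,0,0,0]]'
python3 - <<'E'
from h import *
s=r.read_state();print(s['width'],s['ee_pos'],R.from_quat(s['eef_rot']).as_matrix()[:,0],np.round(s['joint_positions'],2))
E
```

```text
time: 6.33
ee_pos: [0.581, -0.1644, 0.1177]
eef_rot: [0.995, -0.098, 0.003, 0.0]
ft_force: [1.3, -1.0, -0.1]
width: 0.0238
grip_force: 44.6
0.02383565822628484 [ 0.58097439 -0.16438393  0.11769508] [ 0.98069115 -0.19546429  0.00621172] [-0.56  0.56  1.02  1.7  -0.52  1.17 -1.17]
```

```bash
python3 -m pendant '[[-0.02,-0.022,0,0],[-0.02,-0.022,0,0],[-0.02,-0.022,0,0],[-0.02,-0.022,0,0],[-0.02,-0.022,0,0],[0,0,0,-0.12],[0,0,0,-0.12],[0,0,0,-0.12]]'
```

```text
time: 7.0
ee_pos: [0.5022, -0.0344, 0.1129]
eef_rot: [0.996, 0.086, 0.0, -0.0]
ft_force: [-0.4, -0.1, -0.2]
width: 0.0238
grip_force: 44.6
```

```bash
python3 -m pendant '[[0,0,0,-0.12],[0,0,0,-0.12],[0,0,0,-0.12],[0,0,0,-0.12],[0,0,0,-0.12],[0,0,0,-0.12],[0,0,0,-0.12],[0,0,0,-0.12]]'
```

```text
time: 7.67
ee_pos: [0.5022, -0.0359, 0.1129]
eef_rot: [0.845, 0.535, 0.0, -0.0]
ft_force: [-0.7, 0.1, -0.1]
width: 0.0235
grip_force: 44.6
```

```bash
python3 -m pendant '[[0,0,0,-0.12],[0,0,0,-0.12],[0,0,0,-0.12],[0,0,0,-0.12],[0,0,0,0]]'
python3 - <<'E'
from h import *
s=r.read_state();print(s['width'],s['ee_pos'],R.from_quat(s['eef_rot']).as_matrix().round(3).tolist(),np.round(s['joint_positions'],2))
for c in('top','scene'):
  d=r.camera(c);cv2.imwrite(f'pics/{c}4.png',d['img'][:,:,::-1])
a=cv2.imread('pics/top4.png')[140:260,170:300];b=cv2.imread('pics/scene4.png')[140:260,190:320]
cv2.imwrite('pics/c4.png',np.hstack([cv2.resize(x,(400,370),interpolation=cv2.INTER_CUBIC) for x in(a,b)]))
E
```

```text
time: 8.08
ee_pos: [0.5022, -0.036, 0.1129]
eef_rot: [0.693, 0.721, 0.0, -0.0]
ft_force: [-0.1, 0.0, 0.5]
width: 0.0237
grip_force: 44.6
0.023652098497776535 [ 0.50222246 -0.03598072  0.11287181] [[-0.038, 0.999, 0.0], [0.999, 0.038, 0.0], [0.0, 0.0, -1.0]] [-0.75  0.21  0.82  1.96 -0.18  1.04  0.18]
```

View pics/c4.png

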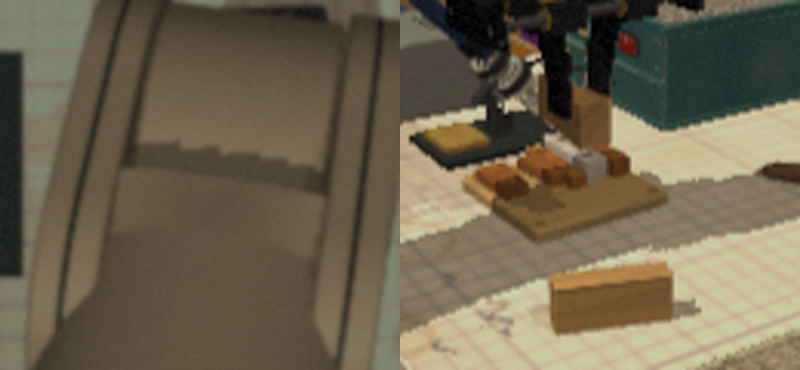

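The top view is blocked by the arm. The scene view shows the wedge held above the board before the mouth, thick end towards us. I'll lower it and compare wedge and vise in the scene camera.

```bash
python3 -m pendant '[[0,0,0.02,0],[0,0,0.02,0],[0,0,0.015,0],[0,0,0.004,0],[0,0,0,0]]'
cat > ov.py <<'E'
from h import *
import sys
s=r.read_state();M=R.from_quat(s['eef_rot']).as_matrix();p=s['ee_pos'];print(s['time'],p,M[:,0],s['ft_force'],s['width'])
d=r.camera('scene');c=cam(d);x0,y0,w,h=190,140,130,98;F=6
im=cv2.resize(d['img'][y0:y0+h,x0:x0+w,::-1],None,fx=F,fy=F,interpolation=cv2.INTER_CUBIC)
if len(sys.argv)<3:
    im=cv2.convertScaleAbs(im,alpha=1.5)
J=(.5033,.0509,1.6099,-.002)
def line(P,col):
    q=proj(P,c);q=((q-[x0,y0]+.5)*F-.5).round().astype(int)
    cv2.polylines(im,[q.reshape(-1,1,2)],False,col,1,cv2.LINE_AA)
if len(sys.argv)<3:
    line(pts([(-.085,-.085,.012),(-.085,.042,.012),(.04,.042,.012)],*J),(0,255,0))
    line(pts([(-.025,.0123,.012),(-.025,.0123,.024),(.025,.0073,.024)],*J),(0,255,0))
    line(pts([(-.025,-.0083,.012),(-.025,-.0083,.024),(.025,-.0033,.024)],*J),(0,255,255))
    yaw=np.arctan2(M[1,0],M[0,0]);W=(p[0]+.018*M[0,0],p[1]+.018*M[1,0],yaw,p[2]-.033)
    line(pts([(-.04,-.014,0),(-.04,.014,0),(-.04,.014,.036),(-.04,-.014,.036),(-.04,-.014,0),(.04,-.006,0),(.04,-.006,.036),(-.04,-.014,.036)],*W),(255,0,255))
    ji=R.from_euler('z',J[2]).inv().apply(np.array([W[0]-J[0],W[1]-J[1],W[3]]));print('wedge in jig',ji,yaw-J[2])
cv2.imwrite('pics/%s.png'%sys.argv[1],im)
E
python3 ov.py o5
```

```text
time: 8.6
ee_pos: [0.5016, -0.036, 0.0528]
eef_rot: [0.696, 0.718, -0.001, -0.0]
ft_force: [0.2, -0.4, 0.3]
width: 0.0236
grip_force: 44.6
8.6 [ 0.50156522 -0.03595732  0.05284056] [-3.01690881e-02  9.99544545e-01 -7.26783499e-04] [ 0.22807499 -0.4421576   0.31136546] 0.023647696382206422
wedge in jig [-0.06872383  0.00496829  0.01984056] -0.008929998737903677
```

View pics/o5.png

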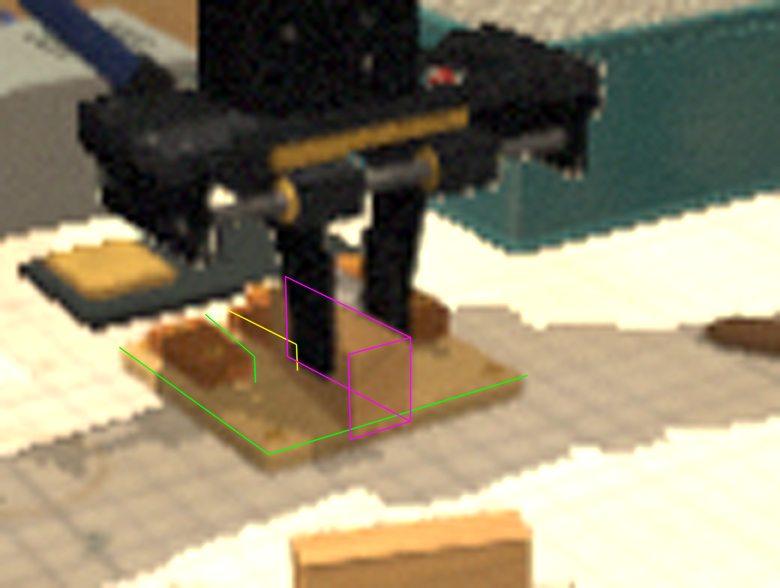

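The overlay agrees: cheek corner at about (255,356), wedge end face at about (350–410, 340–438). The wedge is about 3 mm too far towards the cheek, so I'll correct that, lower it and slide it in.

```bash
python3 -m pendant '[[0,0.003,0,0],[0,0,0.004,0],[0,0,0.003,0],[0,0,0,0]]'; python3 -m pendant '[[0.005,0,0,0],[0.005,0,0,0],[0.005,0,0,0],[0.003,0,0,0],[0,0,0,0]]'; sed -i 's/(-.04,-.014,.036),(-.04,-.014,0),(.04,-.006,0),(.04,-.006,.036),(-.04,-.014,.036)/(-.04,-.014,.036),(-.04,-.014,0),(-.04,.014,0),(.04,.006,0),(.04,.006,.036),(-.04,.014,.036)/' ov.py; python3 ov.py o6
```

```text
time: 8.98
ee_pos: [0.5052, -0.0356, 0.0463]
eef_rot: [0.695, 0.719, 0.0, -0.0]
ft_force: [-0.2, -0.2, 0.1]
width: 0.0234
grip_force: 44.6
time: 9.4
ee_pos: [0.5046, -0.017, 0.0466]
eef_rot: [0.695, 0.719, 0.0, -0.0]
ft_force: [-0.0, 0.1, -0.6]
width: 0.0234
grip_force: 44.6
9.4 [ 0.50462912 -0.01702603  0.04663736] [-3.31220945e-02  9.99451214e-01  4.44744391e-04] [-0.03861816  0.10177787 -0.64174935] 0.02335765981891658
wedge in jig [-0.04992639  0.00121982  0.01363736] -0.005975516239538514
```

View pics/o6.png

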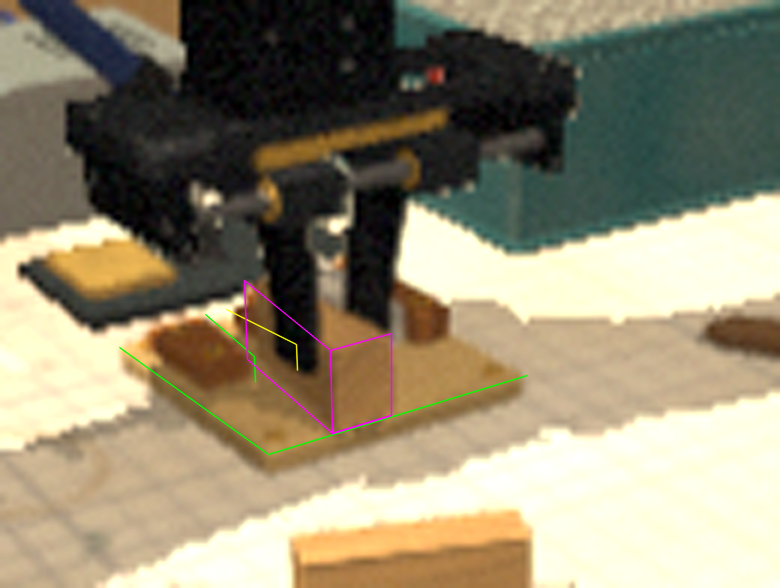

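The wedge's thin end is in the mouth, its end face at about (332–390, 335–432), with no contact force. I'll slide it on.

```bash
python3 -m pendant '[[0.004,0,0.001,0],[0.004,0,0,0],[0.004,0,0,0],[0.003,0,0,0],[0,0,0,0]]'; python3 -m pendant '[[0.004,0,0,0],[0.004,0,0,0],[0.003,0,0,0],[0,0,0,0]]'
```

```text
time: 9.87
ee_pos: [0.504, -0.0016, 0.0454]
eef_rot: [0.695, 0.719, -0.0, -0.0]
ft_force: [-1.9, 0.6, -0.4]
width: 0.0235
grip_force: 44.6
time: 10.2
ee_pos: [0.5032, 0.0086, 0.0453]
eef_rot: [0.695, 0.719, -0.001, -0.0]
ft_force: [-3.9, -1.6, 0.6]
width: 0.0236
grip_force: 44.4
```

```bash
python3 -m pendant '[[0.003,0,0,0],[0.003,0,0,0],[0.002,0,0,0],[0,0,0,0]]'; python3 ov.py o7
```

```text
time: 10.53
ee_pos: [0.5025, 0.0158, 0.0452]
eef_rot: [0.695, 0.719, -0.001, -0.0]
ft_force: [-5.7, -3.7, 2.2]
width: 0.0233
grip_force: 44.2
10.5333 [0.50254058 0.01577426 0.04521035] [-3.28604957e-02  9.99459476e-01 -9.71301880e-04] [-5.72481023 -3.74801713  2.1995383 ] 0.02333534741723942
wedge in jig [-0.01706956  0.00201977  0.01221035] -0.006237245288979842
```

View pics/o7.png

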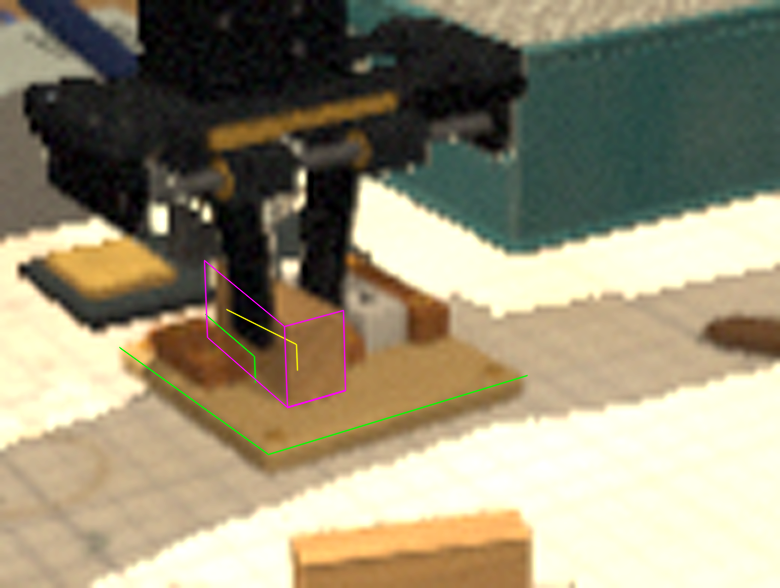

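The wedge is well in the gap, end face at about (287–345, 312–405), on the board and upright. I'll release it and push on the thick end with closed fingers.

```bash
python3 -m pendant '[[0,0,0,0],[0,0,0,0],[0,0,0,0],[0,0,-0.01,0],[0,0,-0.015,0],[0,0,-0.012,0],[-0.02,0,0,0],[-0.028,0,0,0]]' 0.48
```

```text
time: 11.25
ee_pos: [0.5065, -0.0294, 0.0842]
eef_rot: [0.694, 0.72, 0.002, 0.0]
ft_force: [0.3, -0.2, -0.6]
width: 0.0418
grip_force: 0.0
```

```bash
python3 -m pendant '[[0,0,0,0],[0,0,0,0],[0,0,0,0],[0,0,0.015,0],[0,0,0.015,0],[0,0,0.015,0],[0,0,0.005,0],[0,0,0,0]]' 0; python3 ov.py o8 n
```

```text
time: 11.92
ee_pos: [0.5044, -0.0309, 0.0317]
eef_rot: [0.695, 0.719, -0.001, -0.001]
ft_force: [0.9, 0.5, 1.3]
width: 0.0018
grip_force: 0.0
11.9167 [ 0.50441814 -0.03086377  0.0316827 ] [-3.41841749e-02  9.99415519e-01 -2.49333947e-04] [0.89177892 0.54659474 1.28183109] 0.0017770241444830489
```

View pics/o8.png

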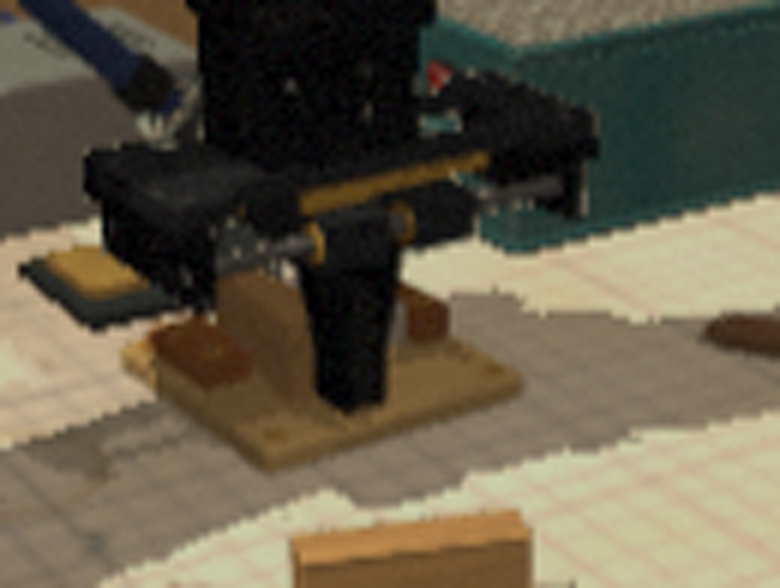

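The closed fingers stand behind the thick end at about (350,400), and the wedge stays upright in the gap. I'm pushing it now.

```bash
python3 -m pendant '[[0.006,0,0,0],[0.006,0,0,0],[0.003,0,0,0],[0.002,0,0,0],[0,0,0,0]]'; python3 -m pendant '[[0.002,0,0,0],[0.002,0,0,0],[0.002,0,0,0],[0,0,0,0]]'
```

```text
time: 12.38
ee_pos: [0.5048, -0.0138, 0.0328]
eef_rot: [0.695, 0.719, 0.0, -0.0]
ft_force: [0.7, 0.6, 0.7]
width: 0.0006
grip_force: 0.0
time: 12.72
ee_pos: [0.5044, -0.0083, 0.0325]
eef_rot: [0.695, 0.719, 0.0, -0.0]
ft_force: [0.3, -0.2, 0.2]
width: 0.0008
grip_force: 0.0
```

```bash
python3 -m pendant '[[0.002,0,0,0],[0.002,0,0,0],[0.001,0,0,0],[0,0,0,0]]'; python3 ov.py o9 n
```

```text
time: 13.05
ee_pos: [0.5043, -0.0039, 0.0326]
eef_rot: [0.695, 0.719, -0.0, 0.0]
ft_force: [1.0, -2.3, 0.5]
width: 0.0003
grip_force: 1.0
13.05 [ 0.50431995 -0.00386881  0.03255837] [-3.28967014e-02  9.99458692e-01 -3.60422117e-04] [ 1.02621872 -2.2831651   0.4868946 ] 0.000301356001796782
```

View pics/o9.png

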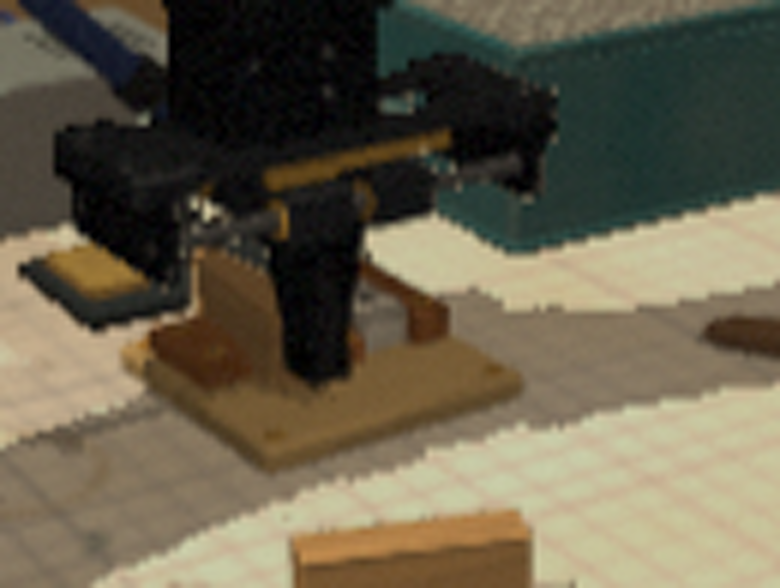

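Contact at 2.3 N and the wedge is moving with the fingers, its thin end still in line at about (200,260). I'll keep pushing in small steps.

```bash
python3 -m pendant '[[0.002,0,0,0],[0.002,0,0,0],[0,0,0,0]]'; python3 -m pendant '[[0.002,0,0,0],[0.001,0,0,0],[0,0,0,0]]'
```

```text
time: 13.35
ee_pos: [0.5043, -0.0034, 0.0327]
eef_rot: [0.696, 0.718, -0.001, 0.002]
ft_force: [0.7, -14.6, 1.7]
width: 0.0002
grip_force: 7.4
time: 13.6
ee_pos: [0.5042, -0.0032, 0.0328]
eef_rot: [0.697, 0.717, -0.002, 0.003]
ft_force: [0.6, -24.4, 2.5]
width: 0.0005
grip_force: 12.2
```

24 N with almost no further motion, at about the expected place: it is tight. I'll back off and check.

```bash
python3 -m pendant '[[-0.008,0,0,0],[-0.015,0,0,0],[-0.015,0,0,0],[0,0,-0.02,0],[0,0,-0.03,0],[0,0,-0.03,0],[0,0,-0.03,0],[0,0,-0.03,0]]'; python3 -m pendant '[[-0.03,0,-0.01,0],[-0.03,0,-0.01,0],[-0.03,0,0,0],[-0.03,0,0,0],[-0.03,0,0,0],[-0.03,0,0,0],[0,0,0,0],[0,0,0,0]]'
python3 - <<'E'
from h import *
for c in('top','scene'):
  d=r.camera(c);cv2.imwrite(f'pics/{c}10.png',d['img'][:,:,::-1])
a=cv2.imread('pics/top10.png')[155:245,180:270];b=cv2.imread('pics/scene10.png')[150:240,195:300]
cv2.imwrite('pics/c10.png',cv2.convertScaleAbs(np.hstack([cv2.resize(x,(400,400),interpolation=cv2.INTER_CUBIC) for x in(a,b)]),alpha=1.5))
E
```

```text
time: 14.27
ee_pos: [0.5049, -0.0346, 0.1739]
eef_rot: [0.695, 0.719, 0.0, -0.0]
ft_force: [1.3, -0.3, -0.3]
width: 0.0008
grip_force: 0.0
time: 14.93
ee_pos: [0.5105, -0.2163, 0.1924]
eef_rot: [0.697, 0.717, -0.0, -0.0]
ft_force: [-0.3, 1.2, -0.0]
width: 0.0003
grip_force: 0.0
```

View pics/c10.png

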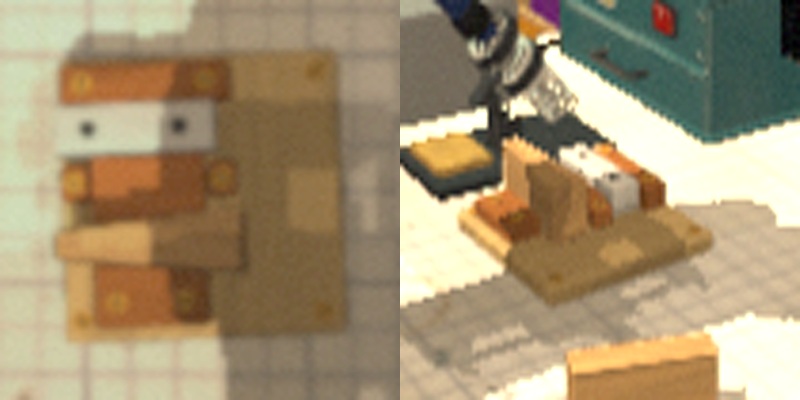

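The wedge sits straight in the gap, from about (57,245) to (243,240) in the top crop. The jaw is against the block and the block against the rail, all tight, and the hand is clear.

```bash
python3 -c "
from bench import r;print(r.close_job())"
```

```text
the job is handed in; nothing more can be done
None
```

I drove the wedge home with about 24 N on its thick end; it sits straight in the gap with the jaw against the block, the hand is clear, and I handed the job in at about 15 s (the hand-in returned no verdict).

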